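# Add a third glass strip to the stack in the grinding jig and clamp it

## Robot

A 6-joint arm with a two-finger parallel gripper is mounted at the origin on a cart in front of the work surface, level with it; the furniture and walls round the work are solid. World frame = base frame: x ahead of the robot, y to its left, z up, the work surface at z = 0. Lengths are in m, angles in degrees, forces in N, time in s.
With the tool pointing down it reaches from about 0.425 to 1.125 m from the base axis. Payload 14.9 kg.
Tool frame: the origin (TCP) lies midway between the tips of the shut fingers; the grasp point (between the pads) lies 19 mm behind it; z points along the fingers, y is the line along which they close (so a half turn about z gives the same grasp; the last joint's range is limited). The gripper opens to 91 mm and grips with 3 to 60 N. Pads are 32 mm wide; open, the fingers measure 118 mm over their backs; the gripper's body (76 mm by 178 mm) begins 60 mm behind the grasp point.
Start: joints at [-69.918, 21.709, 99.362, -0, 58.929, -1.908], TCP at [0.262, -0.649, 0.214] pointing down, gripper open.
Joint ranges: [-158.91, 158.91], [-42.39, 125.64], [0.06, 152.35], [-60.88, 240.88], [17.5, 164.5], [-176.32, 176.32]. Speed limits (degrees/s): [108.29, 108.29, 136.94, 180, 180, 180].

## Interface

Orientations are given as a 3x3 rotation matrix whose columns are the frame's x, y, z axes.
In Python, from station import arm, cams, status gives the robot as it stands. Calls block until the motion is done:
- arm.move_to(position, orientation): joint-space move of the TCP to a pose.
- arm.servo_line(position, frame=None, vel=0.15, guard=None): straight line of the TCP; frame=None keeps the orientation; vel is the mean speed in m/s. With guard (N) it stops when the force on the tool has changed by that much, and returns True; else False.
- arm.set_joints(angles): joint-space move.
- arm.set_gripper(opening, grasp_force=None): finger opening in m; grasp_force is the grip in N (None keeps the last); returns when the fingers have stopped.
- arm.hold(seconds).
- arm.ik(position, orientation): joint angles nearest the present ones, or None.
- cams.camera(name): name is "side" or "top" or "wrist"; returns (picture, depth): 420x560x3 uint8, red, green, blue; 420x560 float32, m along the optical axis (not along the pixel's ray), 0 where there is no reading.
- cams.camera_params(name): a dict with "intrinsics" (3x3 intrinsics, pixels), "extrinsics" (4x4, takes a point from camera to world coordinates). Camera axes: x right, y down, z forward; pixel columns grow to the right and rows downward; lengths in m; the calibration is good to about 2 mm. A picture is of the moment at which its call begins: read the wrist's pose just before it. camera_params takes no time and is no camera call; for the wrist camera it gives the pose at the moment of the call.
A pose or a line that the arm cannot do raises arm.Unreachable and nothing moves.
- arm.job_done(): hands the job in; it is judged then, once.
Readings, each from a call of its own:
- status.get_time(): time.
- status.get_qpos(): joint angles.
- status.get_dq(): joint speeds.
- status.get_tau(): joint torques, N m.
- status.get_tcp_pos(): TCP position.
- status.get_tcp_rot(): TCP orientation.
- status.get_wrist_force(): force on the tool from outside, world axes, zero at the start.
- status.get_moment(): the same for the moment, N m.
- status.get_opening(): finger opening in m.
- status.get_grip_force(): force on a finger pad.
Only numpy, scipy, OpenCV 4.12 (cv2) and the standard library are available. Lean on these libraries where they do the work, as an engineer would, in place of code of your own. Each camera call takes 0.05 s, during which the arm holds its last target. There are 200 camera calls.

## Task

With a fingertip, slide the long glass strip forward in its tray channel until its end sticks out over the tray's front edge and can be gripped; then stack it on the two strips in the jig, lying flat and pushed up to the fence and the end stop like them. Clamp the three by swinging the cam lever fully round, and let go. Do not drop the glass, and leave the short strip, the bottle, the spool, the foil roll and the glass cutter where they are.

Things in the scene. Friction and masses are not known exactly. Their poses are not given: they have to be found in the camera images.
- long_strip_mid (a point): centre (3 mm above the underside) of the long strip to be moved: a flat pale glass strip, 150 x 40 x 6 mm, about 0.09 kg, x along its length. It lies in either tray channel, its near end 4 to 12 mm behind the tray's front edge. Fingers cannot get beside it there; pressed on it from above (10 to 20 N) they drag it, slipping a little if lighter. Held tips that reach below it meet the strips beneath when stacking.
- short_strip_mid (a point): centre of the shorter strip, 105 x 40 x 6 mm, same glass, which lies in the tray's other channel and stays there; x along its length
- strip_tray: wooden strip tray, fixed to the table, 172 mm (x) by 109 mm (y). Origin: centre of its footprint, at table height; x points from its open front to its closed back, along the two channels (44 mm wide, centre lines y = +25.5 and -25.5 mm). The floor is 45 mm above the table; the walls, 7 mm wide, rise 11 mm above the floor, 5 mm above the glass.
- tray_front (a point): middle of the tray's open front edge, on its floor (x = -86 mm of the tray, 45 mm above the table). Nothing is in front of it or below it: the end of a strip slid out over it can be gripped across its 40 mm width from above, both fingers reaching down past it.
- jig: clamping jig, fixed to the table: a plywood deck, top 40 mm above the table, x -25 to +91 mm, y -68 to +34 mm. Origin: at table height, under the middle of the glass stack; x along the stack from its free near end to the end stop. Two strips lie here, 12 mm high together; their near ends stand out 50 mm in front of the deck, free beside and below; over 1.5 N down on them tips the stack.
- jig_corner (a point): corner of aluminium fence and end stop, on the deck; axes as the jig's. The fence's face is the jig's plane y = +20 mm (from x = -23 to +89 mm), the end stop's face the plane x = +75 mm (from y = -12 to +20 mm); both rise 22 mm above the deck.
- stack_seat (a point): where the centre of the third strip comes when it lies on the two others against fence and end stop (fixed to the jig, same axes, 55 mm above the table)
- middle_strip_mid (a point): centre of the upper one of the two strips already in the jig: a flat pale glass strip, 150 x 40 x 6 mm, loose, x along its length
- lower_strip_mid (a point): centre of the lower one of the two strips already in the jig: a flat pale glass strip, 150 x 40 x 6 mm, loose, x along its length
- cam (a joint): cam clamp, 0 to 1.571 rad; starts at 0 to 0.25. At 0 its lever points along the jig's -y, away from the stack, and strips have 7.9 mm of play between cam and fence (5.9 mm at 0.25). Swung 90 degrees clockwise from above the lever points along the jig's -x and the cam squeezes the strips against the fence. Stays where left; 1 N at the knob turns it, about 10 N when squeezing.
- cam_knob (a point): middle of the upright black round knob at the lever's end, 17 mm across and 28 mm tall (from 70 to 98 mm above the table), 58 mm from the pivot; below it is the lever bar, 8 mm thick and 14 mm wide
- cam_pivot (a point): point on the cam's upright pivot axis (fixed to the jig), at the height of the knob's middle; the cam is a dark wooden eccentric disc, 36 mm across, standing 22 mm above the deck, that turns about this axis
- flux_bottle: a round white bottle, 48 mm across and 112 mm tall, standing behind the work; origin at the centre of its foot
- solder_spool: a spool of solder wire, 62 mm across and 40 mm tall, standing on its flange behind the work; origin under its axis
- foil_roll_copper: a flat roll of copper foil tape, 61 mm across and 7 mm high, lying behind the tray; origin under its centre
- glass_cutter: a pen-like glass cutter, 154 mm long and 11 mm thick, lying near the front edge of the table, to the right; origin under its middle

How it is judged:
By the outcome, as a careful person would: the job done as asked, in the order asked, and still so for the second after the job is handed in, with the robot touching nothing.
It also fails if it takes over 61 s, if anything falls off the work surface, if the arm or the gripper's body presses on something with over 40 N, if the wrist force passes 120 N, or if a joint passes its speed limit or range.

## Working session

There is one attempt and no reset: what is moved stays moved. The work goes in short steps, each a Python script; the robot and the scene stay as the last script left them, time stands still between calls to the robot, and variables do not carry over. Pictures are saved under pics/ and viewed, at most 10 in all, crops included, and the job is handed in when it is done.

```bash
ls; mkdir -p pics
python3 - <<'E'
from station import arm,cams,status
import cv2,numpy as np
for n in ["top","side"]:
    p,d=cams.camera(n); np.savez(f"{n}.npz",p=p,d=d)
    cv2.imwrite(f"pics/{n}0.png",cv2.resize(p[:,:,::-1],(784,588)))
    c=cams.camera_params(n); print(n,np.round(c["intrinsics"],1).tolist(),np.round(c["extrinsics"],4).tolist())
print(status.get_time())
E
```

```text
pics
top [[405.7, 0.0, 282.9], [0.0, 405.7, 208.1], [0.0, 0.0, 1.0]] [[-0.0937, -0.9749, 0.2019, 0.4233], [-0.9956, 0.0911, -0.0224, -0.1372], [0.0035, -0.2031, -0.9791, 0.9253], [0.0, 0.0, 0.0, 1.0]]
side [[397.2, 0.0, 281.1], [0.0, 397.2, 203.5], [0.0, 0.0, 1.0]] [[0.9973, -0.0498, 0.0544, 0.5283], [-0.0737, -0.649, 0.7572, -0.9145], [-0.0024, -0.7591, -0.6509, 0.7379], [0.0, 0.0, 0.0, 1.0]]
0.1
```

View pics/top0.png

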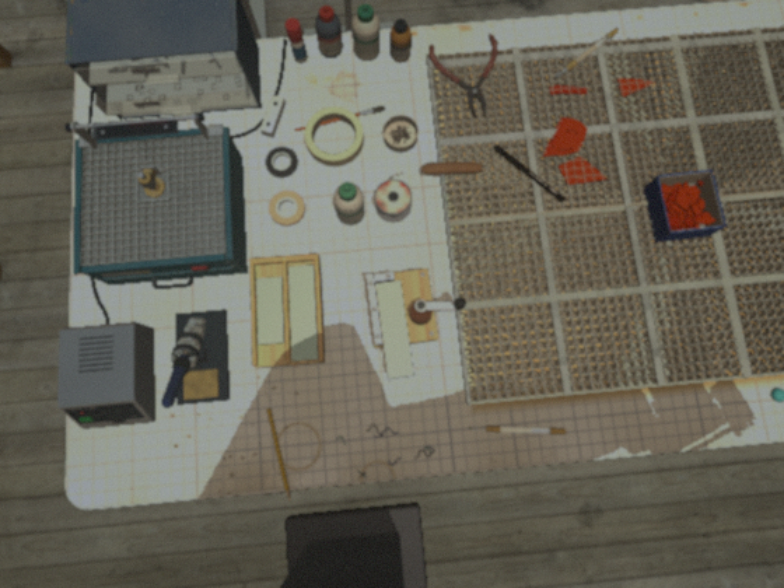

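View pics/side0.png

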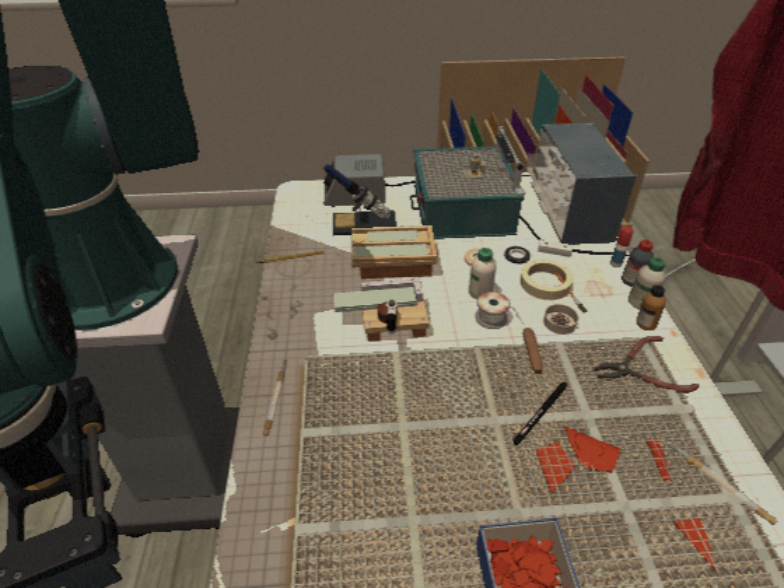

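The top view shows the tray around (287,310), with the long strip in its right (-y) channel. The jig is around (400,310), with its stack from (390,280) to (398,375) and the knob at (460,303). In the side view, the stack's near end overhangs the deck on the left, at (340,300).

```bash
cat > h.py <<'E'
from station import arm,cams,status
import cv2,numpy as np
def ray(c,uv,z):
    K,T=c["intrinsics"],c["extrinsics"]
    uv=np.atleast_2d(np.array(uv,float)); r=np.c_[uv,np.ones(len(uv))]@np.linalg.inv(K).T@T[:3,:3].T
    o=T[:3,3]; return o+r*((z-o[2])/r[:,2])[:,None]
def cloud(c,d):
    v,u=np.mgrid[:d.shape[0],:d.shape[1]]; P=np.stack([u,v,np.ones_like(u)],-1)@np.linalg.inv(c["intrinsics"]).T*d[...,None]
    return P@c["extrinsics"][:3,:3].T+c["extrinsics"][:3,3]
def down(yaw):  # tool x along yaw(deg), z down
    a=np.radians(yaw); x=np.array([np.cos(a),np.sin(a),0]); z=np.array([0,0,-1.]); return np.c_[x,np.cross(z,x),z]
E
python3 - <<'E'
from h import *
c=cams.camera_params("top"); s=1/1.4
px=lambda l:[(a*s,b*s) for a,b in l]
print("tray corners FL FR BR BL",ray(c,px([(253,366),(324,361),(320,254),(250,258)]),.056).round(3).tolist())
print("stack near L,R, end",ray(c,px([(388,378),(413,375),(378,282),(402,280)]),.052).round(3).tolist())
print("knob",ray(c,px([(460,303)]),.098).round(3),"pivot",ray(c,px([(420,312)]),.062).round(3))
w=cams.camera_params("wrist");E=w["extrinsics"];R=status.get_tcp_rot();p=status.get_tcp_pos()
print("cam in tool",(R.T@(E[:3,3]-p)).round(4),(R.T@E[:3,:3]).round(3).tolist(),w["intrinsics"].round(0).tolist())
print(np.round(R,3).tolist())
for y in (0,180,90,-90):
  for P in ([.60,0.,.35],[.62,-.05,.3],[.65,-.13,.2]): 
    q=arm.ik(P,down(y)); print(y,P,None if q is None else np.round(q,0))
E
```

```text
tray corners FL FR BR BL [[0.507, 0.07, 0.056], [0.505, -0.038, 0.056], [0.674, -0.043, 0.056], [0.678, 0.068, 0.056]]
stack near L,R, end [[0.47, -0.132, 0.052], [0.471, -0.171, 0.052], [0.621, -0.13, 0.052], [0.621, -0.168, 0.052]]
knob [[ 0.567 -0.249  0.098]] pivot [[ 0.565 -0.191  0.062]]
cam in tool [ 0.0755  0.0018 -0.171 ] [[0.001, -0.965, -0.262], [1.0, 0.001, 0.001], [-0.001, -0.262, 0.965]] [[323.0, 0.0, 281.0], [0.0, 323.0, 212.0], [0.0, 0.0, 1.0]]
[[0.927, 0.374, -0.0], [0.374, -0.927, 0.001], [0.0, -0.001, -1.0]]
0 [0.6, 0.0, 0.35] [ -2.   5. 105.  -0.  70.  88.]
0 [0.62, -0.05, 0.3] [ -7.  10. 105.  -0.  65.  83.]
0 [0.65, -0.13, 0.2] [-13.  19. 104.  -0.  56.  77.]
180 [0.6, 0.0, 0.35] [ -2.   5. 105.  -0.  70. -92.]
180 [0.62, -0.05, 0.3] [ -7.  10. 105.  -0.  65. -97.]
180 [0.65, -0.13, 0.2] [ -13.   19.  104.   -0.   56. -103.]
90 [0.6, 0.0, 0.35] [ -2.   5. 105.  -0.  70.  -2.]
90 [0.62, -0.05, 0.3] [ -7.  10. 105.  -0.  65.  -7.]
90 [0.65, -0.13, 0.2] [-13.  19. 104.  -0.  56. -13.]
-90 [0.6, 0.0, 0.35] None
-90 [0.62, -0.05, 0.3] [ -7.  10. 105.  -0.  65. 173.]
-90 [0.65, -0.13, 0.2] [-13.  19. 104.  -0.  56. 167.]
```

Run:
```python
from h import *
arm.move_to([.64,-.09,.20],down(0))
c=cams.camera_params("wrist"); p,d=cams.camera("wrist"); np.savez("w1.npz",p=p,d=d,K=c["intrinsics"],T=c["extrinsics"])
cv2.imwrite("pics/w1.png",cv2.resize(p[:,:,::-1],(784,588),interpolation=cv2.INTER_CUBIC)); print(status.get_time(),status.get_tcp_pos().round(4))
```

```text
2.55 [ 0.6399 -0.0907  0.2   ]
```

View pics/w1.png

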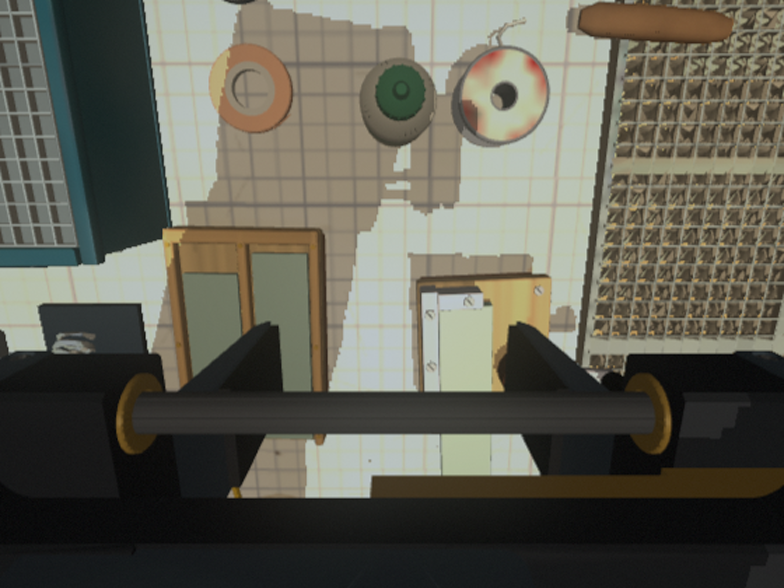

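The gripper hides the lower half of the wrist view. Visible parts are the tray back edge at (245,232), the long strip's back end at (280,253), the deck's back edge at (485,278) and the stack at (465,300–470). I'll take one more view from further back.

Run:
```python
from h import *
arm.move_to([.45,-.09,.22],down(0))
c=cams.camera_params("wrist"); p,d=cams.camera("wrist"); np.savez("w2.npz",p=p,d=d,K=c["intrinsics"],T=c["extrinsics"])
cv2.imwrite("pics/w2.png",cv2.resize(p[:,:,::-1],(784,588),interpolation=cv2.INTER_CUBIC)); print(status.get_time(),status.get_tcp_pos().round(4))
```

```text
3.3833 [ 0.4516 -0.0903  0.2204]
```

View pics/w2.png

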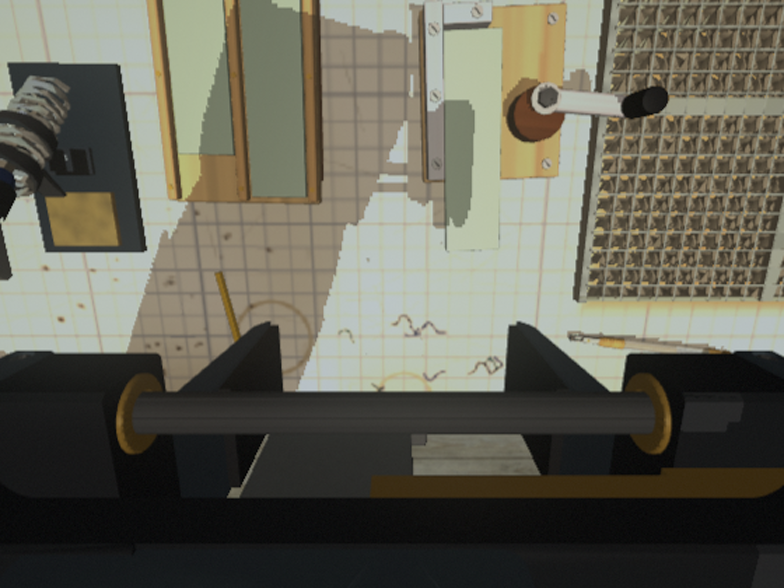

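In this view the long strip's near end is at row 197 (columns 250–305), just behind the tray front edge at row 203. The stack's near end is at row 249 (columns 446–499), the fence face at column ~442, the stop at row ~25, and the knob top at (655,98).

Run:
```python
from h import *
w=np.load("w2.npz"); c=dict(intrinsics=w["K"],extrinsics=w["T"]); g=cv2.GaussianBlur(w["p"],(0,0),1).astype(float)
gx=np.abs(np.gradient(g,axis=1)).sum(2); gy=np.abs(np.gradient(g,axis=0)).sum(2)
def edge(a,b,z,name,vert,w=5):
    # points along a-b (784 coords), max gradient across
    a,b=np.array(a)/1.4,np.array(b)/1.4; pts=[]
    for t in np.linspace(.08,.92,25):
        u,v=a+(b-a)*t
        if vert: r=int(round(v)); k=np.arange(int(u)-w,int(u)+w+1); q=gx[r,k]
        else: r=int(round(u)); k=np.arange(int(v)-w,int(v)+w+1); q=gy[k,r]
        s=k[np.argmax(q)]; pts.append((s,r) if vert else (r,s))
    P=ray(c,np.array(pts),z)[:,:2]; l=cv2.fitLine(P.astype(np.float32),cv2.DIST_HUBER,0,.001,.001).ravel()
    d=l[:2]*(1 if abs(l[0])>abs(l[1]) and l[0]>0 or abs(l[1])>abs(l[0]) and l[1]>0 else -1)
    res=np.abs((P-l[2:])@[-d[1],d[0]])
    print(name,"mid",l[2:].round(4),"ang",np.degrees(np.arctan2(d[1],d[0])).round(2),"medres",np.median(res).round(4), "px",pts[0],pts[-1])
edge((443,40),(446,245),.052,"strip left",1)
edge((502,40),(499,245),.052,"strip right",1)
edge((448,249),(496,249),.052,"strip near",0)
edge((448,28),(490,28),.052,"strip far",0)
edge((442,30),(442,176),.062,"fence top edge",1)
edge((452,24),(490,24),.062,"stop top edge",0,4)
edge((502,177),(556,178),.040,"deck front",0)
edge((565,10),(559,172),.040,"deck right",1)
edge((321,5),(321,198),.056,"tray right",1)
edge((150,5),(168,196),.056,"tray left",1)
edge((250,195),(304,197),.051,"long near",0)
edge((180,200),(320,203),.045,"tray front",0)
edge((251,5),(250,190),.051,"long left",1); edge((306,5),(306,190),.051,"long right",1)
print("knob",ray(c,[(655/1.4,98/1.4)],.098),"pivot bolt",ray(c,[(548/1.4,97/1.4)],.075))
P=cloud(c,w["d"])
for n,(u,v) in dict(strip=(475,210),long=(280,100),deck=(545,30),fence=(432,120),knob=(655,98),lever=(590,103)).items(): print(n,P[int(v/1.4),int(u/1.4)].round(4))
```

```text
strip left mid [ 0.5378 -0.1274] ang 2.76 medres 0.0004 px (np.int64(315), 40) (np.int64(319), 163)
strip right mid [ 0.5438 -0.1686] ang 2.92 medres 0.0003 px (np.int64(358), 40) (np.int64(357), 163)
strip near mid [ 0.4713 -0.1527] ang 95.11 medres 0.0006 px (323, np.int64(179)) (352, np.int64(178))
strip far mid [ 0.6256 -0.1407] ang 91.8 medres 0.0002 px (322, np.int64(16)) (348, np.int64(15))
fence top edge mid [ 0.5775 -0.1247] ang 2.67 medres 0.0002 px (np.int64(315), 30) (np.int64(314), 117)
stop top edge mid [ 0.6227 -0.1408] ang 92.05 medres 0.0002 px (325, np.int64(16)) (348, np.int64(15))
deck front mid [ 0.5245 -0.1936] ang 92.38 medres 0.0002 px (362, np.int64(128)) (394, np.int64(127))
deck right mid [ 0.5761 -0.2139] ang 2.67 medres 0.0004 px (np.int64(404), 16) (np.int64(399), 114)
tray right mid [ 0.5829 -0.0427] ang -0.92 medres 0.0002 px (np.int64(228), 15) (np.int64(230), 130)
tray left mid [0.568  0.0653] ang -1.67 medres 0.0003 px (np.int64(113), 14) (np.int64(118), 129)
long near mid [ 0.5099 -0.0039] ang 77.71 medres 0.0009 px (182, np.int64(140)) (214, np.int64(145))
tray front mid [0.5063 0.0135] ang 88.94 medres 0.0003 px (137, np.int64(144)) (221, np.int64(146))
long left mid [0.5782 0.0114] ang -2.43 medres 0.0004 px (np.int64(174), 14) (np.int64(178), 125)
long right mid [ 0.5799 -0.0286] ang -3.15 medres 0.0011 px (np.int64(222), 14) (np.int64(217), 125)
knob [[ 0.5718369 -0.2493815  0.098    ]] pivot bolt [[ 0.57586629 -0.19221343  0.075     ]]
strip [ 0.502  -0.152   0.0529]
long [ 0.5778 -0.0128  0.051 ]
deck [ 0.6249 -0.1972  0.0394]
fence [ 0.5638 -0.1177  0.0629]
knob [ 0.5719 -0.2488  0.0977]
lever [ 0.5733 -0.221   0.0711]
```

Run:
```python
from h import *
R=down(-1.1)
arm.set_gripper(0.0)
arm.move_to([.60,-.0143,.085],R)
print(status.get_tcp_pos().round(4),status.get_wrist_force().round(1))
arm.servo_line([.60,-.0143,.056],vel=.1)
f0=status.get_wrist_force()
hit=arm.servo_line([.60,-.0143,.046],vel=.015,guard=10)
p=np.array(status.get_tcp_pos()); print(hit,p.round(4),(status.get_wrist_force()-f0).round(1))
z=p[2]
for k in range(8):
    f=status.get_wrist_force()[2]-f0[2]
    if f>12: break
    z-=.0004; arm.servo_line([.60,-.0143,z],vel=.02)
print(z,f)
for k in range(1,6):
    arm.servo_line([.60-.0106*k,-.0143+.0106*k*.0192,z],vel=.06)
    F=status.get_wrist_force()-f0; print(status.get_tcp_pos().round(4),F.round(1))
    if F[2]<11: z-=.0003
    if F[2]>18: z+=.0003
print(status.get_time())
```

```text
[ 0.5997 -0.0146  0.0856] [ 0.5  0.3 -0.8]
True [ 0.6005 -0.0143  0.0513] [-0.8  0.4  8.2]
0.05048066507045351 12.8171819716828
[ 0.5896 -0.0141  0.0513] [-2.1  0.3 13.7]
[ 0.5787 -0.0139  0.0512] [-3.3  0.2 15. ]
[ 0.5681 -0.0137  0.0513] [-2.8 -0.4 15.9]
[ 0.5575 -0.0135  0.0512] [-3.   0.5 16.1]
[ 0.5469 -0.0133  0.0512] [-3.1 -0.2 16.2]
8.625
```

Run:
```python
from h import *
p=np.array(status.get_tcp_pos()); arm.servo_line([p[0],p[1],.12],vel=.15)
arm.set_gripper(.09)
arm.move_to([.43,-.02,.20],down(-1))
c=cams.camera_params("wrist"); p,d=cams.camera("wrist"); np.savez("w3.npz",p=p,d=d,K=c["intrinsics"],T=c["extrinsics"])
cv2.imwrite("pics/w3.png",cv2.resize(p[:,:,::-1],(784,588),interpolation=cv2.INTER_CUBIC)); print(status.get_time(),status.get_tcp_pos().round(4))
```

```text
11.2917 [ 0.4307 -0.02    0.2   ]
```

View pics/w3.png

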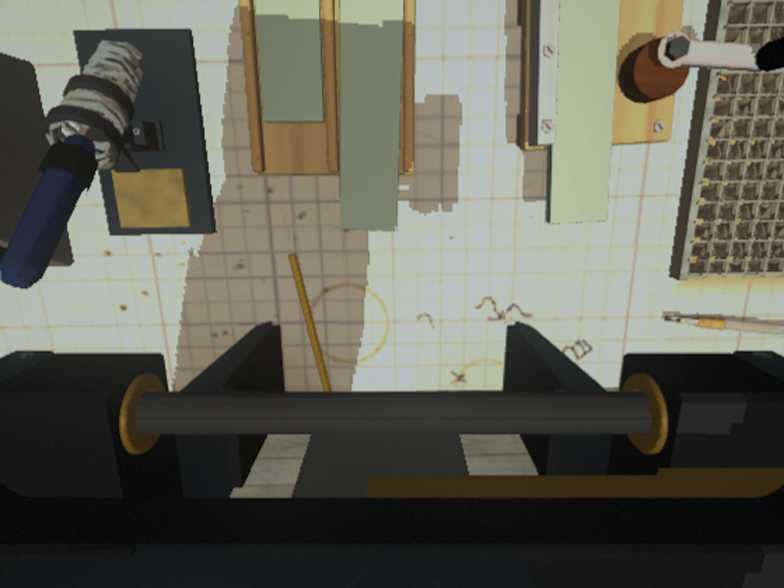

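The strip now overhangs the tray front: its near end is at row 230 (columns 341–398) and the tray front at row 173. The stack's near end is at row 221 (columns 548–607).

```bash
cat >> h.py <<'E'
def edge(w,a,b,z,name,vert,hw=4):
    c=dict(intrinsics=w["K"],extrinsics=w["T"]); g=cv2.GaussianBlur(w["p"],(0,0),1).astype(float)
    G=np.abs(np.gradient(g,axis=1 if vert else 0)).sum(2)
    a,b=np.array(a)/1.4,np.array(b)/1.4; pts=[]
    for t in np.linspace(.1,.9,25):
        u,v=a+(b-a)*t
        if vert: r=int(round(v)); k=np.arange(round(u)-hw,round(u)+hw+1); q=G[r,k]
        else: r=int(round(u)); k=np.arange(round(v)-hw,round(v)+hw+1); q=G[k,r]
        s=(k*q**3).sum()/(q**3).sum(); pts.append((s,r) if vert else (r,s))
    P=ray(c,np.array(pts),z)[:,:2]; l=cv2.fitLine(P.astype(np.float32),cv2.DIST_HUBER,0,.001,.001).ravel()
    d=l[:2]*np.sign(l[0] if vert else l[1])
    print(name,"mid",l[2:].round(4),"ang",np.degrees(np.arctan2(d[1],d[0])).round(2),"res",np.median(np.abs((P-l[2:])@[-d[1],d[0]])).round(4))
    return l[2:],d
E
python3 - <<'E'
from h import *
w=np.load("w3.npz")
edge(w,(343,230),(396,230),.051,"long near",0)
edge(w,(341,178),(340,228),.051,"long left",1); edge(w,(399,178),(398,228),.051,"long right",1)
edge(w,(260,173),(330,174),.045,"tray front",0)
edge(w,(550,221),(605,220),.052,"stack near",0)
edge(w,(549,150),(548,219),.052,"stack left",1,3); edge(w,(613,30),(607,215),.052,"stack right",1)
edge(w,(556,10),(551,140),.062,"fence top",1,3)
E
```

```text
long near mid [ 0.4686 -0.0062] ang 88.0 res 0.0002
long left mid [0.4897 0.0154] ang 1.19 res 0.0002
long right mid [ 0.4878 -0.0255] ang -2.76 res 0.0001
tray front mid [0.5068 0.0443] ang 89.26 res 0.0
stack near mid [ 0.4714 -0.1533] ang 92.58 res 0.0001
stack left mid [ 0.5007 -0.1301] ang 0.75 res 0.0002
stack right mid [ 0.5243 -0.1696] ang 3.12 res 0.0003
fence top mid [ 0.5566 -0.1253] ang 1.41 res 0.0007
```

Run:
```python
from h import *
R=down(-1.0); x,y=.486,-.0055
arm.set_gripper(.062)
arm.move_to([x,y,.09],R)
arm.servo_line([x,y,.0464],vel=.08); print(status.get_tcp_pos().round(4))
p=np.array(status.get_tcp_pos()); arm.servo_line([x,y,.0464+(.0464-p[2])],vel=.05); print(status.get_tcp_pos().round(4))
f0=status.get_wrist_force()
arm.set_gripper(.036,30); print(status.get_opening(),status.get_grip_force(),(status.get_wrist_force()-f0).round(2),status.get_tcp_pos().round(4))
arm.servo_line([x,y,.095],vel=.1)
print(status.get_opening(),status.get_grip_force(),(status.get_wrist_force()-f0).round(2),status.get_tcp_pos().round(4))
a=np.radians(2.6); ex=np.array([np.cos(a),np.sin(a)]); ey=np.array([-ex[1],ex[0]])
T=np.array([.4889,-.1507])-.004*ex-.003*ey
arm.servo_line([*T,.095],frame=down(2.6),vel=.15)
arm.servo_line([*T,.070],vel=.08)
s,_=cams.camera("side"); t,_=cams.camera("wrist")
sc=cv2.resize(s[150:270,200:360],(640,480),interpolation=cv2.INTER_CUBIC); cv2.imwrite("pics/s4.png",sc[:,:,::-1])
print(status.get_tcp_pos().round(4),status.get_opening(),status.get_time())
```

```text
[ 0.4861 -0.0055  0.0466]
[ 0.4862 -0.0055  0.0466]
0.03950745260366677 29.957208037376404 [-1.21 -0.35  1.66] [ 0.486  -0.0055  0.0463]
0.03976693690459007 29.95713382959366 [-1.5  -0.26 -0.58] [ 0.4858 -0.0055  0.0948]
[ 0.4852 -0.1539  0.0701] 0.03985447768256885 16.225
```

View pics/s4.png

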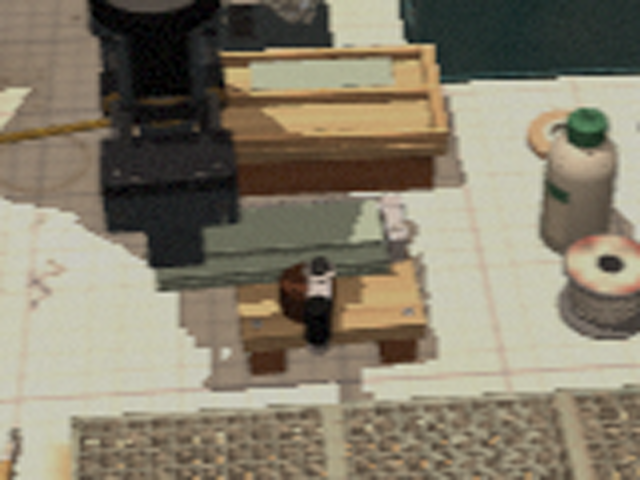

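The strip is held about level over the stack, with the gripper at (190,190) and the free end near (385,230). Next I lower it gently and seat it.

Run:
```python
from h import *
a=np.radians(2.6); ex=np.array([np.cos(a),np.sin(a)]); ey=np.array([-ex[1],ex[0]])
B=np.array([.4889,-.1507])
J=lambda p:np.round(np.r_[(np.array(p)[:2]-B)@ex,(np.array(p)[:2]-B)@ey,p[2]],4)
T=B-.004*ex-.003*ey
arm.servo_line([*T,.057],vel=.05); arm.hold(.1); f0=status.get_wrist_force()
def rep(n): print(n,J(status.get_tcp_pos()),(status.get_wrist_force()-f0).round(2),round(status.get_opening(),4),status.get_time())
rep("above")
h=arm.servo_line([*T,.0535],vel=.012,guard=1.0); rep(f"down {h}")
z=status.get_tcp_pos()[2]
h=arm.servo_line([*(T+.008*ey),z],vel=.015,guard=3); rep(f"fence {h}")
q=J(status.get_tcp_pos()); T2=B+q[0]*ex+(q[1]-.0004)*ey
h=arm.servo_line([*(T2+.010*ex),z],vel=.015,guard=3); rep(f"stop {h}")
p,d=cams.camera("side"); cv2.imwrite("pics/s5.png",cv2.resize(p[150:270,200:360],(640,480),interpolation=cv2.INTER_CUBIC)[:,:,::-1])
```

```text
above [-0.0039 -0.003   0.057 ] [0. 0. 0.] 0.0394 16.7333
down False [-0.004  -0.003   0.0535] [-0.7   0.01  0.37] 0.0398 17.175
fence True [-0.004   0.0026  0.0534] [ 0.18 -3.95  0.88] 0.0394 17.6083
stop True [0.001  0.0025 0.0532] [-1.64 -0.98  5.94] 0.0395 18.075
```

View pics/s5.png

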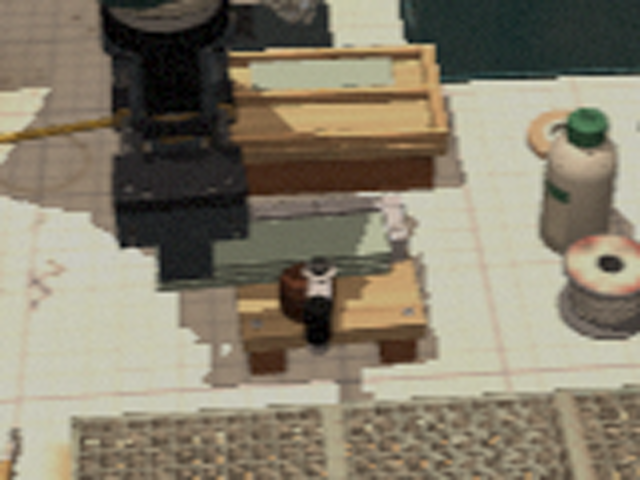

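The side view shows the strip flat on the stack against the fence, with its far end at the stop (390,265). I'll relieve the down force and release.

Run:
```python
from h import *
p=np.array(status.get_tcp_pos()); arm.hold(.2); print(status.get_wrist_force().round(2))
arm.servo_line([p[0],p[1],.0537],vel=.01); print(status.get_wrist_force().round(2),status.get_tcp_pos().round(4))
arm.set_gripper(.050); print(status.get_wrist_force().round(2))
p=np.array(status.get_tcp_pos()); arm.servo_line([p[0],p[1],.11],vel=.1)
print(status.get_wrist_force().round(2))
arm.move_to([.43,-.13,.20],down(2.6))
c=cams.camera_params("wrist"); p,d=cams.camera("wrist"); np.savez("w6.npz",p=p,d=d,K=c["intrinsics"],T=c["extrinsics"])
cv2.imwrite("pics/w6.png",cv2.resize(p[:,:,::-1],(784,588),interpolation=cv2.INTER_CUBIC)); print(status.get_time(),status.get_tcp_pos().round(4))
P=cloud(c,d)
for u,v in [(420,60),(420,100),(420,150),(420,200)]: print(P[int(v/1.4),int(u/1.4)].round(4))
```

```text
[0.18 0.17 4.45]
[ 0.5  -1.7  -0.88] [ 0.4897 -0.1482  0.0536]
[ 0.09  0.6  -0.46]
[ 1.13  0.09 -0.53]
20.25 [ 0.43   -0.13    0.1993]
[ 0.5762 -0.1416  0.0593]
[ 0.5526 -0.143   0.0598]
[ 0.5222 -0.145   0.0576]
[ 0.4906 -0.147   0.0582]
```

View pics/w6.png

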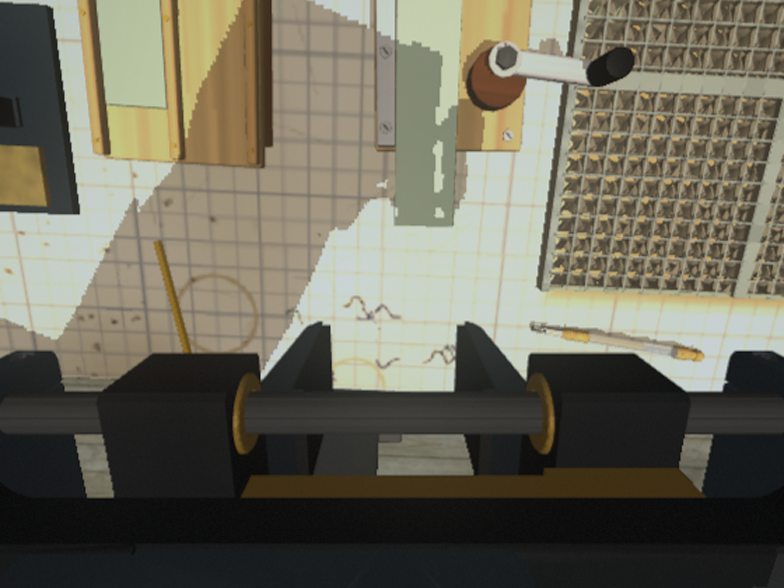

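The released stack lies flat (z ≈ 0.058 along its length) against the fence, with its near end at row 226 (columns 394–453). The knob is at (615,65). Next I nudge the near ends to the stop, then swing the cam.

Run:
```python
from h import *
w=np.load("w6.npz"); edge(w,(397,226),(450,226),.058,"near",0); edge(w,(397,20),(394,220),.058,"left",1)
a=np.radians(2.6); ex=np.array([np.cos(a),np.sin(a)])
R=down(2.6); S=np.array([.440,-.1502])
arm.set_gripper(0.0)
arm.move_to([*S,.12],R); arm.servo_line([*S,.042],vel=.12); arm.hold(.1); f0=status.get_wrist_force()
h=arm.servo_line([*(S+.024*ex),.042],vel=.02,guard=3.0)
p=np.array(status.get_tcp_pos()); print(h,p.round(4),(status.get_wrist_force()-f0).round(2))
arm.servo_line([*(p[:2]-.015*ex),p[2]],vel=.08); p=np.array(status.get_tcp_pos())
arm.servo_line([p[0],p[1],.13],vel=.2); print(status.get_time())
```

```text
near mid [ 0.4727 -0.1513] ang 90.81 res 0.0001
left mid [ 0.535  -0.1269] ang 2.25 res 0.0001
True [ 0.453  -0.1494  0.0417] [ 0.99  0.34 -0.26]
24.0833
```

Run:
```python
from h import *
a=np.radians(2.6); ex=np.array([np.cos(a),np.sin(a)])
S=np.array([.440,-.1502])
arm.servo_line([*S,.042],vel=.2); arm.hold(.2); f0=status.get_wrist_force()
x=.008
for k in range(20):
    x+=.001; arm.servo_line([*(S+x*ex),.042],vel=.02); F=status.get_wrist_force()-f0; print(round(status.get_tcp_pos()[0],4),F.round(1)[[0,2]])
    if F[0]<-4: break
p=np.array(status.get_tcp_pos())
arm.servo_line([*S,.042],vel=.08); arm.servo_line([*S,.13],vel=.2); print(status.get_time())
```

```text
0.449 [0.3 1. ]
0.45 [0.5 0.9]
0.451 [0.4 0.8]
0.4521 [0.3 0.3]
0.453 [-0.   0.6]
0.4532 [-4.4  3.1]
27.6417
```

Run:
```python
from h import *
C=np.array([.5759,-.1922]); K=np.array([.5718,-.2491]); r=.058
ph0=np.degrees(np.arctan2(*(K-C)[::-1])); end=-177.4; print(ph0)
arm.set_gripper(.030)
arm.move_to([*K,.13],down(ph0+180)); arm.servo_line([*K,.075],vel=.12)
arm.set_gripper(.020); arm.hold(.1); f0=status.get_wrist_force()
def go(ph,vel=.06):
    a=np.radians(ph); t=np.array([np.sin(a),-np.cos(a)]); arm.servo_line([*(C+r*np.array([np.cos(a),np.sin(a)])),.075],frame=down(ph+180),vel=vel)
    F=status.get_wrist_force()-f0; f=-F[:2]@t; print(round(ph,1),"tang",f.round(1),F.round(1)); return f
for ph in np.linspace(ph0,end,13)[1:]:
    f=go(ph)
    if f>30: break
while f<22 and ph>end-5:
    ph-=1; f=go(ph,.02)
print(status.get_time(),status.get_opening(),status.get_tcp_pos().round(4))
```

```text
-94.12139533128357
-101.1 tang 0.1 [0.5 1.7 0.3]
-108.0 tang -0.6 [-0.3  1.  -0.4]
-114.9 tang 0.1 [ 0.5  0.9 -1.1]
-121.9 tang -0.3 [ 0.5  1.5 -0.8]
-128.8 tang -1.1 [-0.3  1.5 -0.6]
-135.8 tang -1.0 [-0.4  1.  -1.3]
-142.7 tang -0.8 [ 0.2  1.1 -0.2]
-149.6 tang -1.2 [ 0.2  1.6 -0.3]
-156.6 tang -2.0 [0.1 2.3 0.4]
-163.5 tang -1.7 [-0.4  1.7  0.3]
-170.5 tang -1.8 [-0.6  1.7 -1.4]
-177.4 tang -1.3 [ 0.6  1.3 -1.2]
-178.4 tang 0.1 [ 1.  -0.1 -0.7]
-179.4 tang 0.3 [ 0.5 -0.3 -1.1]
-180.4 tang 0.0 [ 0.5 -0.1 -0.1]
-181.4 tang 7.9 [-0.1 -7.9 -2.4]
-182.4 tang 16.2 [  0.  -16.2  -4.5]
35.2667 0.020271168970884552 [ 0.5183 -0.1912  0.0752]
```

Run:
```python
from h import *
p=np.array(status.get_tcp_pos()); f0=status.get_wrist_force()
t=np.array([.045,.999])*-1  # placeholder sign fixed below
t=-t
for k in range(1,6):
    q=p[:2]+t*.0008*k; arm.servo_line([*q,.075],vel=.02); F=status.get_wrist_force(); print(status.get_tcp_pos().round(4),F.round(1))
    if F[1]<-28: break
arm.servo_line([*p[:2],.075],vel=.03); arm.set_gripper(.030); p=np.array(status.get_tcp_pos()); arm.servo_line([p[0],p[1]-.0,.13],vel=.12)
arm.move_to([.43,-.14,.20],down(2.6))
c=cams.camera_params("wrist"); p,d=cams.camera("wrist"); np.savez("w7.npz",p=p,d=d,K=c["intrinsics"],T=c["extrinsics"])
cv2.imwrite("pics/w7.png",cv2.resize(p[:,:,::-1],(784,588),interpolation=cv2.INTER_CUBIC)); print(status.get_time())
```

```text
[ 0.5183 -0.1914  0.0751] [ -2.3 -12.5  -1.2]
[ 0.5184 -0.1911  0.0751] [ -3.3 -19.   -2.2]
[ 0.5184 -0.1909  0.0752] [ -5.6 -26.   -2.8]
[ 0.5184 -0.1907  0.0752] [ -7.8 -33.2  -3.9]
38.125
```

View pics/w7.png

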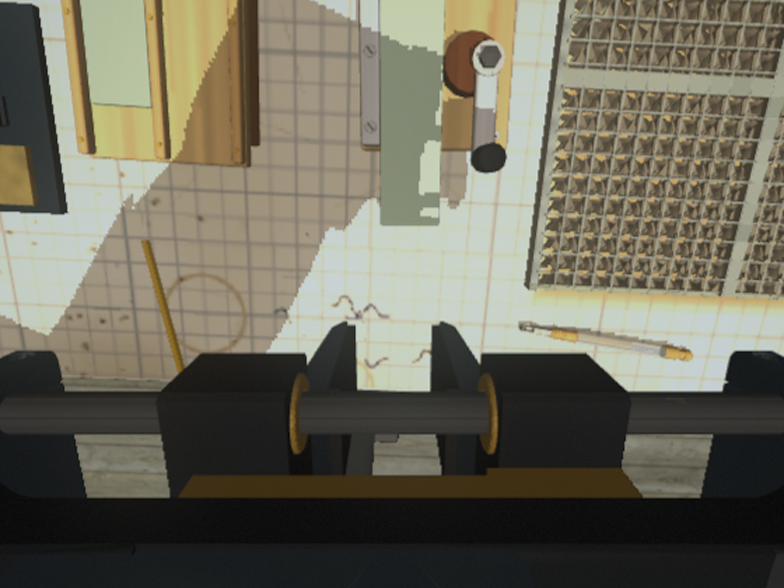

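The lever now points along -x, from the pivot at (489,57) to the knob at (488,157), and the cam disc bears on the stack. The stack's near end is at row 224 (columns 380–439). One numeric check before handing in.

Run:
```python
from h import *
w=np.load("w7.npz"); c=dict(intrinsics=w["K"],extrinsics=w["T"])
a=ray(c,[(489/1.4,57/1.4)],.075)[0];b=ray(c,[(488/1.4,159/1.4)],.098)[0]; print("lever",a,b,np.degrees(np.arctan2(a[1]-b[1],a[0]-b[0])))
edge(w,(383,224),(436,224),.058,"near",0); edge(w,(381,90),(381,220),.058,"left",1); edge(w,(378,20),(378,140),.062,"fence",1,3)
P=cloud(c,w["d"])
for u,v in [(410,20),(410,100),(410,160),(410,215)]: print(P[int(v/1.4),int(u/1.4)].round(4))
```

```text
lever [ 0.57539526 -0.19158496  0.075     ] [ 0.5167748 -0.1922624  0.098    ] 0.6621047279504179
near mid [ 0.4726 -0.1528] ang 92.79 res 0.0
left mid [ 0.5184 -0.1274] ang 2.05 res 0.0002
fence mid [ 0.5619 -0.1258] ang 2.37 res 0.0001
[ 0.5977 -0.1433  0.0586]
[ 0.5526 -0.1459  0.0568]
[ 0.5156 -0.1479  0.0574]
[ 0.4799 -0.1499  0.0579]
```

```bash
python3 -c "
from station import arm
print(arm.job_done())"
```

```text
the job is handed in; nothing more can be done
None
```

The long strip is stacked flat on the other two against the fence and end stop, the cam lever is swung round to its stop, and the job was handed in with the arm clear at about 38 s; no verdict came back.

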